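Lock a cleaning basket with its spring ring

TASK

The round parts basket of the watch-cleaning machine stands loaded, but its spindle is not locked. Take the larger of the two wire spring rings by its two upright eyes, pinch them together so that the ring spreads, lower it over the spindle's head onto the basket's lid, and let go so that it contracts into the groove under the head. Leave the smaller ring where it lies.

Things in the scene. Friction and masses are not known exactly. Their poses are not given: they have to be found in the camera images.
- ring_eyes (a point): Larger spring ring, loose, 5 mm steel wire, flat, 90 mm long: coil (its hinge), 26 mm bore, then two crossing arms ending in upright 9 mm tubular eyes, 54 mm apart, 16-44 mm above the underside. Point midway between the eyes, 30 mm above the underside; x from bore to eyes, y along the line joining the eyes, z up. Bore centre 39 mm behind it (-x). The arms reach up to 11 mm above the underside.
- ring_spread (a joint): Spread of the larger ring (rad), sprung shut: 0 free, about 0.05 on the groove, 0.54 at its stop. Pinching the eyes together widens it (9 N per eye takes it to the stop, eyes then 11 mm apart, 20 mm over their outsides) and it can be carried so. It then clears a 40 mm disc, and the middle of that opening lies 42 mm behind the midpoint of the pinched eyes, in line with the ring's length.
- groove (a point): Fixed upright spindle of the basket: point on its axis at the top of the flat round lid (106 mm diameter, 60 mm above the bench), on which the ring comes to lie. Above this point: groove 27 mm in diameter and 13 mm high, then a head 32 mm in diameter, its top 21 mm above the point. The ring may be turned any way about the spindle.
- small_eyes (a point): Smaller spring ring of the same make (17 mm bore, eyes 35 mm apart, 59 mm long), much too small for this spindle; the point midway between its eyes, halfway up them, 20 mm above its underside. It stays where it is.
Mind the look-alikes: they are no part of the job. Leave any blue or orange look-alike of the part that bears groove alone.

How it is judged:
By the outcome, as a careful person would: the job done as asked, in the order asked, and still so for the second after the job is handed in, with the robot touching nothing.
It also fails if it takes over 43 s, if anything falls off the work surface, if the arm or the gripper's body presses on something with over 40 N, if the wrist force passes 120 N, or if a joint passes its speed limit or range.

ROBOT

A 6-joint arm with a two-finger parallel gripper is mounted at the origin on the work surface. World frame = base frame: x ahead of the robot, y to its left, z up, the work surface at z = 0. Lengths are in m, angles in rad, forces in N, time in s.
With the tool pointing down it reaches from about 0.425 to 0.95 m from the base axis. Payload 3.5 kg.
Tool frame: the origin (TCP) lies on the centre line of the jaws, within the pads' length; the fingertips stand 25 mm ahead of it and the grasp point (between the pads) lies 6 mm ahead of it; y points along the fingers, z is the direction in which the jaws open and shut, and the axes are right-handed (so a half turn about y gives the same grasp; the last joint's range is limited). The gripper opens to 85 mm and grips with 20 to 120 N. Pads are 22 mm wide; open, the fingers measure 114 mm over their backs; the gripper's body (76 mm by 85 mm) begins 54 mm behind the grasp point. The pads swing forward as they close: fully open they stand 13 mm farther back than shut.
Start: joints at [1.109, 0.286, 1.577, -0, 1.279, -0.15], TCP at [0.207, 0.642, 0.256] pointing down, gripper open.
Joint ranges: [-2.77, 2.77], [-0.9, 2.22], [0.21, 2.48], [-1.53, 4.67], [0.24, 2.81], [-2.84, 2.84]. Speed limits (rad/s): [2.79, 2.79, 3.14, 3.14, 3.14, 3.14].

INTERFACE

Orientations are given as a unit quaternion [x, y, z, w].
In Python, from plant import ctrl gives the robot as it stands.
- The arm moves only by the tool arm_command, never from a script. Its argument "steps" is a list of rows, each an object with "hand": the opening, from 0 (shut) to 1 (fully open); "travel": the shift along the tool's x, y, z in units of 0.3 m (1.0 is 0.3 m), a list of three; "rotation": the turn, a rotation vector about the tool's x, y, z in units of 30 degrees (1.0 is 30 degrees), a list of three. A call has 1 to 20 rows; each row shifts and turns the pose as measured when the row begins, along the tool's axes as they then stand; what a row does not reach is not made up. A row lasts 1/8 s, in which the tool goes at most 62.5 mm and 10.7 degrees, less where a joint would pass 70% of its speed; a pose out of reach is approached as far as the arm can. A call with a number of a shift or a turn outside -1 to 1 is refused whole. A call with a gripper value outside its range is refused whole. The fingers move at their own pace and stop on an object; "grip_force" is the grip in N (left out, the last holds). Time passes only in rows, so rows that do not move let the fingers close. It gives the time, the measured TCP pose, the force and the opening at its end, in the units of the state.
- ctrl.get_state(): the state, without advancing time (a new reading comes with each control period).
- ctrl.read_camera(name): name is "scene" or "top" or "wrist"; returns (picture, depth): 420x560x3 uint8, blue, green, red; 420x560 float32, m along the optical axis (not along the pixel's ray), 0 where there is no reading.
- ctrl.camera_params(name): a dict with "fx", "fy", "cx", "cy" (pixels), "extrinsics" (4x4, takes a point from camera to world coordinates); the wrist camera has in their place "tool_from_camera" (4x4, takes a point from camera to tool coordinates, whose origin is the TCP and whose axes are the tool frame's). Camera axes: x right, y down, z forward; pixel columns grow to the right and rows downward; lengths in m; the calibration is good to about 2 mm. A picture is of the moment at which its call begins: read the wrist's pose just before it. camera_params takes no time and is no camera call.
- ctrl.sign_off(): hands the job in, once; it reports no verdict.
Trained networks look in the newest picture that a camera, given by its name, has taken for a name from the list of things; names that differ only in an ending like _2 or _b are one class to them, and where a whole thing is asked for, a point or a joint stands for the part that bears it (a point fixed in the world has none). Each returns a list of dicts, best first, with "score" (0 to 1); they miss things now and then, are a little off and sometimes report something else, mostly with a low value. They report only what shows in the picture. A call takes as long as a camera call. They do not tell look-alikes from the thing itself.
- ctrl.masks_of(camera, thing): "region" (420x560 bool, what is visible of it) and "at" ([column, row] in pixels, amid what is visible of it).
The state is a dict: "time": time; "qpos": joint angles; "dq": joint speeds; "joint_efforts": joint torques, N m; "eef_pos": TCP position; "tcp_rot": TCP orientation; "contact_force": force on the tool from outside, world axes, zero at the start; "wrist_torque": the same for the moment, N m; "opening": opening from 0.0 (shut) to 1.0 (fully open).
Only numpy, scipy, OpenCV 4.12 (cv2) and the standard library are available. Lean on these libraries where they do the work, as an engineer would, in place of code of your own. Each camera call takes 0.05 s, during which the arm holds its last target.

## Working session

There is one attempt and no reset: what is moved stays moved. The work goes in short steps, Python scripts to look and compute and a tool call to move; the robot and the scene stay as the last step left them, time stands still between calls to the robot, and variables do not carry over. Pictures are saved under pics/ and viewed, and the job is handed in when it is done.

Besides the shell and the picture viewer there is one more tool, called after "Call:" by a JSON object that holds its "fn" and its "kwargs". arm_command: Moves the arm, as the interface text tells. Shifts and turns lie within -1 to 1; 1 stands for 0.3 m of shift or 30 degrees of turn. Its arguments: {"type":"object","properties":{"steps":{"type":"array","items":{"type":"object","properties":{"hand":{"type":"number"},"travel":{"type":"array","items":{"type":"number","minimum":-1,"maximum":1}},"rotation":{"type":"array","items":{"type":"number","minimum":-1,"maximum":1}}}}},"grip_force":{"type":"number"}},"required":["steps"]}

```bash
ls; mkdir -p pics
cat > h.py <<'E'
import numpy as np, cv2
from plant import ctrl
from scipy.spatial.transform import Rotation as R
def cam(n):
    s=ctrl.get_state(); im,d=ctrl.read_camera(n); p=ctrl.camera_params(n)
    if n=="wrist":
        T=np.eye(4);T[:3,:3]=R.from_quat(s['tcp_rot']).as_matrix();T[:3,3]=s['eef_pos'];E=T@np.array(p['tool_from_camera'])
    else: E=np.array(p['extrinsics'])
    return im,d,p,E
def cloud(d,p,E):
    v,u=np.mgrid[:d.shape[0],:d.shape[1]]
    P=np.stack([(u-p['cx'])/p['fx']*d,(v-p['cy'])/p['fy']*d,d],-1)
    return P@E[:3,:3].T+E[:3,3]
E
python3 - <<'E'
from h import *
for n in ["scene","top"]:
    im,d,p,E=cam(n); cv2.imwrite(f"pics/{n}0.png",im); np.savez(f"{n}0.npz",im=im,d=d,E=E)
    P=cloud(d,p,E)
    for t in ["ring_eyes","groove","small_eyes"]:
        for r in ctrl.masks_of(n,t):
            a=r['at']; m=r['region']&(d>0)
            print(n,t,round(r['score'],2),np.round(a),m.sum(),np.round(np.median(P[m],0),3),np.round(P[m].min(0),3),np.round(P[m].max(0),3))
s=ctrl.get_state();print(s)
E
```

```text
pics
scene ring_eyes 0.86 [144. 237.] 290 [ 0.482 -0.274  0.009] [ 0.411 -0.311 -0.001] [ 0.5   -0.251  0.046]
scene groove 0.98 [429. 232.] 2920 [0.576 0.303 0.061] [ 0.472  0.257 -0.001] [0.621 0.402 0.086]
scene groove 0.67 [342. 233.] 2765 [0.567 0.127 0.06 ] [0.476 0.076 0.   ] [0.611 0.205 0.085]
scene groove 0.58 [322. 170.] 2226 [0.397 0.13  0.061] [0.326 0.079 0.   ] [0.438 0.21  0.087]
top ring_eyes 0.48 [404. 207.] 231 [ 0.477 -0.273  0.007] [ 0.411 -0.31  -0.003] [ 0.498 -0.25   0.05 ]
top groove 0.96 [233. 260.] 1834 [0.378 0.133 0.061] [0.32  0.08  0.006] [0.434 0.188 0.088]
top groove 0.95 [236. 185.] 1884 [0.547 0.13  0.061] [ 0.494  0.078 -0.005] [0.613 0.191 0.089]
top groove 0.9 [155. 185.] 1966 [0.558 0.307 0.061] [ 0.504  0.258 -0.004] [0.615 0.384 0.089]
top groove 0.3 [311. 198.] 38 [ 0.513 -0.052  0.005] [ 0.47  -0.072 -0.003] [ 0.52  -0.042  0.029]
top small_eyes 0.49 [312. 200.] 123 [ 0.508 -0.053  0.003] [ 0.47  -0.076 -0.004] [ 0.518 -0.043  0.031]
{'time': 0.4, 'qpos': array([ 1.10899400e+00,  2.86416941e-01,  1.57690212e+00,  1.74138143e-06,
        1.27859317e+00, -1.49967348e-01]), 'dq': array([-0.0002042 , -0.00227849, -0.00188835, -0.00020405,  0.00408613,
       -0.00153135]), 'joint_efforts': array([-5.20710510e-04, -4.05291510e+01, -2.92352790e+01, -1.21381977e-04,
        2.09571306e-03, -5.85942132e-06]), 'eef_pos': array([0.20700278, 0.64237876, 0.25613723]), 'tcp_rot': array([ 0.69863673, -0.10983892,  0.10976974, -0.6984216 ]), 'contact_force': array([-0.21287658,  0.37671584, -1.06694277]), 'wrist_torque': array([0.04959843, 0.00420821, 0.01590879]), 'opening': 0.9980162559775387}
```

Run:
```python
import cv2
a=cv2.imread("pics/top0.png");b=cv2.imread("pics/scene0.png")
cv2.imwrite("pics/t1.png",cv2.resize(a[130:310,110:450],None,fx=2.3,fy=2.3,interpolation=cv2.INTER_CUBIC))
```

```text
(no output)
```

View pics/scene0.png

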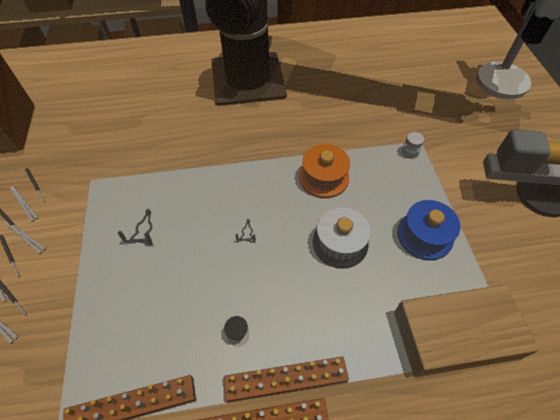

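```bash
echo
```

```text
(no output)
```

View pics/t1.png

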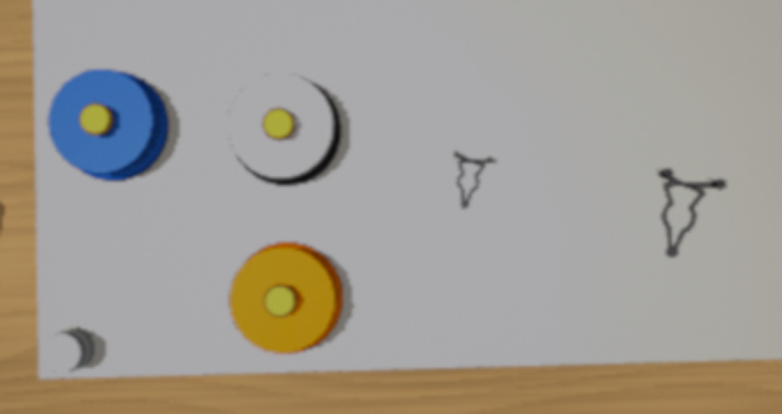

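The white basket (scene 342,233; top 236,185) is the target. The blue and orange ones are look-alikes. The larger ring is at scene (144,237) / top (404,207), and the smaller one at top (312,200). Next I measure the spindle and the eyes.

Run:
```python
from h import *
s=ctrl.get_state();print(R.from_quat(s['tcp_rot']).as_matrix().round(3))
print(ctrl.camera_params("wrist"))
for n in ["scene","top"]:
    f=np.load(n+"0.npz");P=cloud(f['d'],ctrl.camera_params(n),f['E'])
    near=(np.hypot(P[...,0]-.55,P[...,1]-.13)<.07)
    h=near&(P[...,2]>.075)&(P[...,2]<.1); l=near&(P[...,2]>.055)&(P[...,2]<.068)
    (c,r)=cv2.minEnclosingCircle(P[l][:,:2].astype(np.float32))
    c2,r2=cv2.minEnclosingCircle(P[h][:,:2].astype(np.float32))
    print(n,'lid',np.round(c,4),r,np.median(P[l][:,2]),'head',h.sum(),P[h].mean(0).round(4),np.round(c2,4),r2,np.median(P[h][:,2]))
    nr=(np.hypot(P[...,0]-.47,P[...,1]+.28)<.09)&(P[...,2]>.02)
    v,u=np.where(nr)
    for a,b in zip(v,u): print(u[0]*0+b,a,P[a,b].round(3),end=';')
    print()
```

```text
[[ 0.952 -0.     0.307]
 [-0.307 -0.     0.952]
 [-0.    -1.    -0.   ]]
{'fx': 320.5323735365698, 'fy': 320.5323735365698, 'cx': 278.75500224734185, 'cy': 216.76821419884948, 'tool_from_camera': array([[ 4.02031608e-04,  9.56055632e-01,  2.93185038e-01,
        -7.53807588e-02],
       [-1.63493468e-05, -2.93185055e-01,  9.56055711e-01,
        -1.17054593e-01],
       [ 9.99999919e-01, -3.89157998e-04, -1.02238774e-04,
         1.11533453e-03],
       [ 0.00000000e+00,  0.00000000e+00,  0.00000000e+00,
         1.00000000e+00]])}
scene lid [0.5522 0.1336] 0.053679488599300385 0.060989438134545715 head 197 [0.5544 0.133  0.0812] [0.5532 0.1335] 0.015891019254922867 0.0815029105527928
118 231 [ 0.478 -0.31   0.043];119 231 [ 0.478 -0.308  0.043];120 231 [ 0.479 -0.306  0.045];117 232 [ 0.48  -0.312  0.044];118 232 [ 0.482 -0.309  0.046];119 232 [ 0.482 -0.307  0.045];120 232 [ 0.482 -0.305  0.046];121 232 [ 0.48  -0.304  0.042];117 233 [ 0.482 -0.312  0.043];118 233 [ 0.483 -0.31   0.044];119 233 [ 0.483 -0.308  0.044];120 233 [ 0.485 -0.305  0.046];121 233 [ 0.483 -0.304  0.042];122
[... 3170 characters left out ...]
9  -0.253  0.039];400 206 [ 0.49  -0.253  0.05 ];401 206 [ 0.49  -0.257  0.042];420 208 [ 0.485 -0.303  0.032];421 208 [ 0.484 -0.303  0.042];422 208 [ 0.484 -0.305  0.044];423 208 [ 0.484 -0.307  0.043];424 208 [ 0.484 -0.31   0.043];420 209 [ 0.482 -0.304  0.03 ];421 209 [ 0.482 -0.303  0.044];422 209 [ 0.482 -0.305  0.045];423 209 [ 0.482 -0.307  0.044];424 209 [ 0.482 -0.31   0.043];419 210 [ 0.48  -0.303  0.024];420 210 [ 0.48  -0.303  0.034];421 210 [ 0.479 -0.302  0.045];422 210 [ 0.48  -0.306  0.037];423 210 [ 0.479 -0.306  0.047];424 210 [ 0.479 -0.308  0.048];420 211 [ 0.478 -0.304  0.026];421 211 [ 0.477 -0.305  0.034];422 211 [ 0.477 -0.306  0.037];423 211 [ 0.477 -0.307  0.042];
```

Call:
{"fn": "arm_command", "kwargs": {"steps": [{"hand": 1,"travel": [0.158,0,-0.098]},{"hand": 1,"travel": [0.158,0,-0.098]},{"hand": 1,"travel": [0.158,0,-0.098]},{"hand": 1,"travel": [0.158,0,-0.098]},{"hand": 1,"travel": [0.158,0,-0.098]},{"hand": 1,"travel": [0.158,0,-0.098]},{"hand": 1,"travel": [0.158,0,-0.098]},{"hand": 1,"travel": [0.158,0,-0.098]},{"hand": 1,"travel": [0.08,0,-0.15]},{"hand": 1,"travel": [0.08,0,-0.15]},{"hand": 1,"travel": [0.08,0,-0.15]},{"hand": 1,"travel": [0.08,0,-0.15]},{"hand": 1,"travel": [0.08,0,-0.15]},{"hand": 1,"travel": [0.08,0,-0.15]}], "grip_force": 30}}

```text
$.steps[0]: bad value
```

Call:
{"fn": "arm_command", "kwargs": {"steps": [{"hand": 1,"travel": [0.158,0,-0.098],"rotation": [0,0,0]},{"hand": 1,"travel": [0.158,0,-0.098],"rotation": [0,0,0]},{"hand": 1,"travel": [0.158,0,-0.098],"rotation": [0,0,0]},{"hand": 1,"travel": [0.158,0,-0.098],"rotation": [0,0,0]},{"hand": 1,"travel": [0.158,0,-0.098],"rotation": [0,0,0]},{"hand": 1,"travel": [0.158,0,-0.098],"rotation": [0,0,0]},{"hand": 1,"travel": [0.158,0,-0.098],"rotation": [0,0,0]},{"hand": 1,"travel": [0.158,0,-0.098],"rotation": [0,0,0]},{"hand": 1,"travel": [0.08,0,-0.15],"rotation": [0,0,0]},{"hand": 1,"travel": [0.08,0,-0.15],"rotation": [0,0,0]},{"hand": 1,"travel": [0.08,0,-0.15],"rotation": [0,0,0]},{"hand": 1,"travel": [0.08,0,-0.15],"rotation": [0,0,0]},{"hand": 1,"travel": [0.08,0,-0.15],"rotation": [0,0,0]},{"hand": 1,"travel": [0.08,0,-0.15],"rotation": [0,0,0]}], "grip_force": 30}}

```text
time: 2.15
eef_pos: [0.5622, -0.015, 0.2585]
tcp_rot: [-0.697, 0.104, -0.11, 0.701]
contact_force: [0.6, -0.8, 0.2]
opening: 0.995
```

Call:
{"fn": "arm_command", "kwargs": {"steps": [{"hand": 1,"travel": [-0.003,0.02,-0.157],"rotation": [0,0,0]},{"hand": 1,"travel": [-0.003,0.02,-0.157],"rotation": [0,0,0]},{"hand": 1,"travel": [-0.003,0.02,-0.157],"rotation": [0,0,0]},{"hand": 1,"travel": [-0.003,0.02,-0.157],"rotation": [0,0,0]},{"hand": 1,"travel": [-0.003,0.02,-0.157],"rotation": [0,0,0]},{"hand": 1,"travel": [-0.003,0.02,-0.157],"rotation": [0,0,0]},{"hand": 1,"travel": [0,0,0],"rotation": [0,0,0]},{"hand": 1,"travel": [0,0,0],"rotation": [0,0,0]}]}}

```text
time: 3.15
eef_pos: [0.4697, -0.2952, 0.222]
tcp_rot: [-0.697, 0.104, -0.114, 0.7]
contact_force: [-0.2, 0.3, -0.1]
opening: 1.0
```

```bash
cat > look.py <<'E'
from h import *
import sys
k=sys.argv[1]
im,d,p,E=cam("wrist"); cv2.imwrite(f"pics/w{k}.png",im)
P=cloud(d,p,E); np.savez(f"w{k}.npz",d=d,E=E)
z0=float(sys.argv[2]) if len(sys.argv)>2 else 0
m=(d>0)&(P[...,2]>z0+.033)&(P[...,2]<z0+.055)&(np.hypot(P[...,0]-.4885,P[...,1]+.281)<.06)
n,l,st,c=cv2.connectedComponentsWithStats(m.astype(np.uint8))
for i in range(1,n):
    if st[i,4]>8:
        Q=P[l==i]; print(c[i].round(),st[i,4],Q.mean(0).round(4),((Q.min(0)+Q.max(0))/2).round(4),(Q.max(0)-Q.min(0)).round(4))
s=ctrl.get_state();Rm=R.from_quat(s['tcp_rot']).as_matrix()
print(s['time'],s['eef_pos'].round(4));print(Rm.round(4))
E
python3 look.py 1
```

```text
[325. 208.] 89 [ 0.4928 -0.2541  0.0418] [ 0.4936 -0.2541  0.0393] [0.0084 0.0085 0.0106]
[269. 212.] 82 [ 0.4803 -0.3062  0.042 ] [ 0.481  -0.3064  0.0396] [0.0083 0.0086 0.0115]
3.2 [ 0.4698 -0.295   0.222 ]
[[ 9.524e-01  1.450e-02  3.045e-01]
 [-3.045e-01  5.000e-04  9.525e-01]
 [ 1.360e-02 -9.999e-01  4.900e-03]]
```

View pics/w1.png

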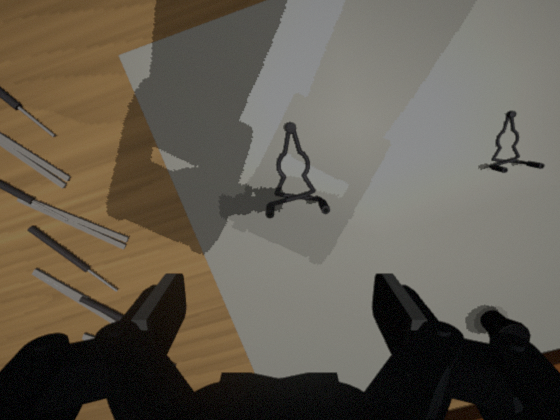

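The larger ring is at (298,185) with its eyes at (325,208) and (269,212), measured 53.7 mm apart and topping out near 44 mm, which matches the larger ring. The smaller ring at (510,145) stays put.

```bash
cat > go.py <<'E'
from h import *
import sys
x,y,z,yaw=map(float,sys.argv[1:5])
s=ctrl.get_state();Rc=R.from_quat(s['tcp_rot']);yw=np.radians(yaw)
a=np.array([np.cos(yw),np.sin(yw),0]);b=np.array([0,0,-1.]);Rt=R.from_matrix(np.stack([a,b,np.cross(a,b)],1))
t=Rc.inv().apply(np.array([x,y,z])-s['eef_pos'])/.3
r=np.degrees((Rc.inv()*Rt).as_rotvec())/30
print('travel',t.round(4),'mm',np.linalg.norm(t)*300,'rot',r.round(4),'time',s['time'],s['eef_pos'].round(4),s['opening'],s['contact_force'].round(1))
E
python3 go.py .4872 -.2803 .1 -13.3
```

```text
travel [0.0349 0.4076 0.0623] mm 124.14755615243853 rot [-0.0084 -0.1476  0.0264] time 3.2 [ 0.4698 -0.295   0.222 ] 0.9977395170102173 [-1.   0.1 -0. ]
```

Run:
```python
import cv2
a=cv2.imread("pics/w1.png");cv2.imwrite("pics/w1c.png",cv2.resize(a[90:230,230:560],None,fx=2.4,fy=2.4,interpolation=cv2.INTER_CUBIC))
```

```text
(no output)
```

View pics/w1c.png

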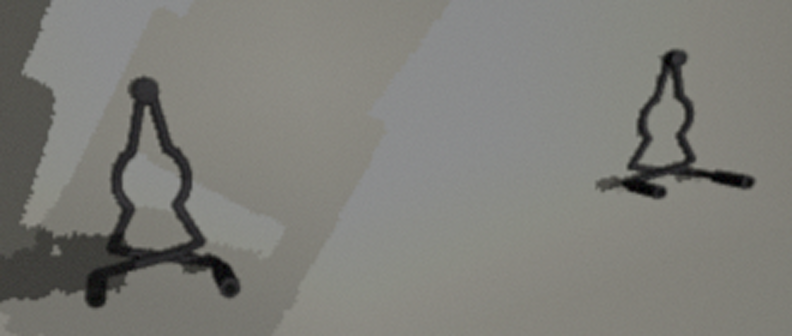

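The left one in the crop (eyes at 95,292 and 230,285) is plainly the larger ring, so I reach for that.

Call:
{"fn": "arm_command", "kwargs": {"steps": [{"hand": 1,"travel": [0.012,0.136,0.021],"rotation": [-0.003,-0.05,0.009]},{"hand": 1,"travel": [0.012,0.136,0.021],"rotation": [-0.003,-0.05,0.009]},{"hand": 1,"travel": [0.012,0.136,0.021],"rotation": [-0.003,-0.05,0.009]},{"hand": 1,"travel": [0,0,0],"rotation": [0,0,0]},{"hand": 1,"travel": [0,0,0],"rotation": [0,0,0]}]}}

```text
time: 3.82
eef_pos: [0.4918, -0.2758, 0.1019]
tcp_rot: [0.705, -0.075, 0.08, -0.701]
contact_force: [0.2, -0.5, 0.4]
opening: 1.0
```

```bash
python3 look.py 2; python3 go.py .4872 -.2803 .041 -13.3
```

```text
[224. 242.] 251 [ 0.4805 -0.3057  0.0413] [ 0.4813 -0.3062  0.0393] [0.0091 0.0087 0.0125]
[314. 243.] 245 [ 0.4927 -0.2539  0.0415] [ 0.4939 -0.2539  0.0392] [0.0089 0.0085 0.0118]
3.875 [ 0.4916 -0.2757  0.1018]
[[ 0.9757  0.0059  0.2188]
 [-0.2188 -0.0052  0.9758]
 [ 0.0069 -1.     -0.0038]]
travel [-0.0123  0.2026 -0.0173] mm 61.10689993637872 rot [0.0072 0.022  0.0132] time 3.875 [ 0.4916 -0.2757  0.1018] 0.9958080047313937 [ 0.2 -0.3  0. ]
```

Call:
{"fn": "arm_command", "kwargs": {"steps": [{"hand": 1,"travel": [-0.012,0.06,-0.017],"rotation": [0.007,0.022,0.013]},{"hand": 1,"travel": [0,0.07,0],"rotation": [0,0,0]},{"hand": 1,"travel": [0,0.07,0],"rotation": [0,0,0]},{"hand": 1,"travel": [0,0,0],"rotation": [0,0,0]}]}}

```text
time: 4.38
eef_pos: [0.4884, -0.2836, 0.0439]
tcp_rot: [0.704, -0.081, 0.086, -0.7]
contact_force: [0.1, -0.0, 1.0]
opening: 0.997
```

```bash
python3 look.py 3; python3 go.py .4876 -.28005 .041 -13.3
```

```text
[168. 299.] 1492 [ 0.4737 -0.3254  0.0455] [ 0.4776 -0.3283  0.044 ] [0.0242 0.0151 0.022 ]
[389. 300.] 1512 [ 0.4948 -0.2376  0.0455] [ 0.4981 -0.2348  0.044 ] [0.0225 0.0178 0.022 ]
[221. 297.] 542 [ 0.4803 -0.3056  0.041 ] [ 0.4815 -0.3064  0.0391] [0.0092 0.0093 0.0122]
[346. 297.] 543 [ 0.4925 -0.2541  0.041 ] [ 0.4941 -0.2539  0.039 ] [0.0098 0.0087 0.012 ]
4.425 [ 0.4893 -0.2842  0.0451]
[[ 0.9724  0.0083  0.2331]
 [-0.2331 -0.0076  0.9724]
 [ 0.0099 -0.9999 -0.0055]]
travel [-0.0087  0.0135  0.0123] mm 6.079012978852272 rot [ 0.0105 -0.006   0.0189] time 4.425 [ 0.4893 -0.2842  0.0451] 1.003751065330843 [ 0.5 -0.3  0.2]
```

View pics/w3.png

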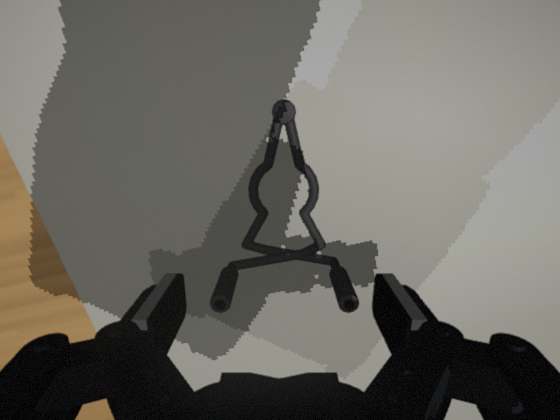

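Call:
{"fn": "arm_command", "kwargs": {"steps": [{"hand": 1,"travel": [-0.007,0.012,0.012],"rotation": [0.007,-0.003,0.019]},{"hand": 0.8,"travel": [0,0,0],"rotation": [0,0,0]},{"hand": 0.6,"travel": [0,0,0],"rotation": [0,0,0]},{"hand": 0.4,"travel": [0,0,0],"rotation": [0,0,0]},{"hand": 0.2,"travel": [0,0,0],"rotation": [0,0,0]},{"hand": 0,"travel": [0,0,0],"rotation": [0,0,0]},{"hand": 0,"travel": [0,0,0],"rotation": [0,0,0]},{"hand": 0,"travel": [0,0,0],"rotation": [0,0,0]},{"hand": 0,"travel": [0,0,0],"rotation": [0,0,0]}], "grip_force": 30}}

```text
time: 5.55
eef_pos: [0.4938, -0.2822, 0.0493]
tcp_rot: [0.704, -0.079, 0.088, -0.7]
contact_force: [0.6, 0.9, 1.5]
opening: 0.206
```

```bash
python3 look.py 4; python3 go.py .4876 -.28005 .041 -13.3
```

```text
[252. 286.] 1341 [ 0.485  -0.2905  0.0436] [ 0.4904 -0.2913  0.044 ] [0.0238 0.0204 0.022 ]
[305. 286.] 1328 [ 0.4902 -0.2688  0.0436] [ 0.4958 -0.2688  0.044 ] [0.0226 0.0221 0.0219]
5.6 [ 0.4938 -0.2823  0.0494]
[[ 0.9721  0.013   0.2342]
 [-0.2342 -0.0069  0.9722]
 [ 0.0143 -0.9999 -0.0037]]
travel [-0.0224  0.0275  0.0024] mm 10.665388834357211 rot [ 0.0071 -0.0082  0.0272] time 5.6 [ 0.4938 -0.2823  0.0494] 0.21171731818023468 [ 0.6 -0.1  2.7]
```

View pics/w4.png

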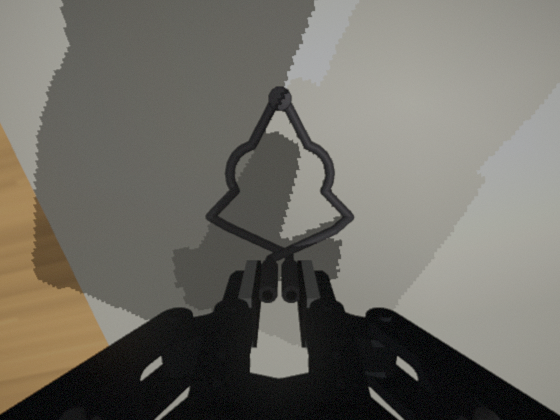

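Call:
{"fn": "arm_command", "kwargs": {"steps": [{"hand": 0,"travel": [0,-0.08,0],"rotation": [0,0,0.01]},{"hand": 0,"travel": [0,-0.14,0],"rotation": [0,0,0.01]},{"hand": 0,"travel": [0,-0.14,0],"rotation": [0,0,0.01]},{"hand": 0,"travel": [0,-0.14,0],"rotation": [0,0,0]},{"hand": 0,"travel": [0,0,0],"rotation": [0,0,0]}]}}

```text
time: 6.22
eef_pos: [0.4906, -0.2807, 0.1993]
tcp_rot: [0.702, -0.087, 0.079, -0.702]
contact_force: [-0.2, -0.5, 0.5]
opening: 0.207
```

```bash
cat > ring.py <<'E'
from h import *
import sys
k=sys.argv[1]
im,d,p,E=cam("wrist"); cv2.imwrite(f"pics/w{k}.png",im)
s=ctrl.get_state()
Pt=cloud(d,p,np.array(p['tool_from_camera'])) # tool frame
m=(d>0)&(Pt[...,1]>.005)&(Pt[...,1]<.07)&(abs(Pt[...,2])<.05)&(Pt[...,0]<-.012)&(Pt[...,0]>-.11)
np.savez(f"w{k}.npz",Pt=Pt,m=m,im=im)
print(m.sum())
Q=Pt[m]
for a in np.arange(-.105,-.01,.006):
    q=Q[(Q[:,0]>=a)&(Q[:,0]<a+.006)]
    if len(q)>3: print(np.round([a+.003,q[:,2].min(),q[:,2].max(),q[:,2][q[:,2]<0].max() if (q[:,2]<0).any() else 9,q[:,2][q[:,2]>0].min() if (q[:,2]>0).any() else 9,np.median(q[:,1]),q[:,1].min()],4),len(q))
print(s['time'],s['eef_pos'].round(4),s['opening'],s['contact_force'].round(1)); print(R.from_quat(s['tcp_rot']).as_matrix().round(4))
E
python3 ring.py 5
```

```text
4151
[-0.09   -0.0029  0.0054 -0.0001  0.0004  0.0393  0.0376] 72
[-0.084  -0.0045  0.0075 -0.0001  0.0003  0.0394  0.0377] 323
[-0.078  -0.0084  0.0109 -0.0001  0.0003  0.0447  0.0373] 356
[-0.072  -0.0115  0.0141 -0.0032  0.0061  0.045   0.0429] 282
[-0.066  -0.0177  0.0202 -0.0066  0.0092  0.0451  0.0429] 317
[-0.06   -0.0234  0.0264 -0.0102  0.0127  0.045   0.0422] 408
[-0.054  -0.0264  0.0289 -0.0183  0.0209  0.0451  0.0428] 260
[-0.048  -0.0268  0.0297 -0.0216  0.0242  0.0451  0.0422] 237
[-0.042  -0.0261  0.0286 -0.0195  0.0225  0.0451  0.0426] 242
[-0.036  -0.0309  0.034  -0.02    0.0225  0.0452  0.0434] 289
[-0.03   -0.0368  0.0401 -0.0251  0.028   0.0453  0.0433] 298
[-0.024  -0.0384  0.0408 -0.0253  0.0274  0.0447  0.039 ] 367
[-0.018  -0.033   0.0353 -0.0129  0.0153  0.0421  0.0374] 459
[-0.012  -0.0227  0.0239 -0.0064  0.0097  0.0429  0.0052] 241
6.275 [ 0.4894 -0.2798  0.1966] 0.2058128194920976 [ 0.5  0.5 -0.8]
[[ 9.720e-01 -1.510e-02  2.344e-01]
 [-2.343e-01  4.600e-03  9.722e-01]
 [-1.580e-02 -9.999e-01  9.000e-04]]
```

View pics/w5.png

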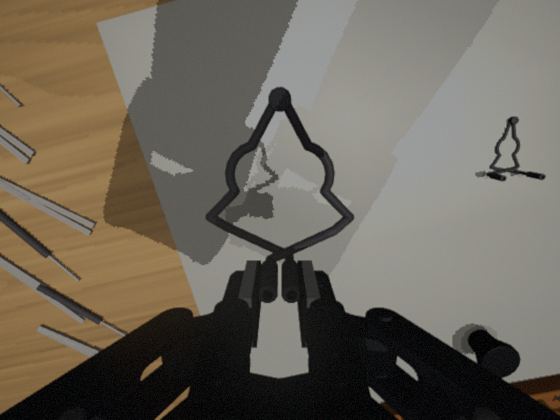

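```bash
cat > insc.py <<'E'
import numpy as np,sys
f=np.load(f"w{sys.argv[1]}.npz");Q=f['Pt'][f['m']]
Q=Q[(Q[:,1]>.036)]
from scipy.spatial import cKDTree
t=cKDTree(Q[:,[0,2]]);g=np.stack(np.meshgrid(np.arange(-.065,-.03,.0005),np.arange(-.008,.01,.0005),indexing='ij'),-1).reshape(-1,2)
D=t.query(g)[0];i=np.argsort(-D)[:8];print(np.c_[g[i],D[i]].round(4))
# eyes
P=f['Pt'];m=(P[...,1]>-.01)&(P[...,1]<.03)&(abs(P[...,2])<.012)&(P[...,0]<.012)&(P[...,0]>-.012)
q=P[m];print(len(q),q.min(0),q.max(0))
v,u=np.mgrid[280:302:3,258:302:4]
for a,b in zip(v,u): print(a[0],[tuple((P[i,j]*1000).round().astype(int)) for i,j in zip(a,b)])
E
python3 insc.py 5
```

```text
[[-0.033   0.0015  0.0217]
 [-0.0325  0.0015  0.0216]
 [-0.0335  0.0015  0.0216]
 [-0.033   0.001   0.0215]
 [-0.034   0.0015  0.0215]
 [-0.0325  0.001   0.0214]
 [-0.0345  0.0015  0.0214]
 [-0.0335  0.001   0.0214]]
2285 [-0.0119993  -0.00996987 -0.01197527] [0.01099893 0.02999615 0.01199898]
280 [(np.int64(-9), np.int64(6), np.int64(-8)), (np.int64(-6), np.int64(12), np.int64(-6)), (np.int64(-7), np.int64(10), np.int64(-4)), (np.int64(-7), np.int64(11), np.int64(-3)), (np.int64(-6), np.int64(12), np.int64(-1)), (np.int64(94), np.int64(199), np.int64(0)), (np.int64(-5), np.int64(14), np.int64(3)), (np.int64(-7), np.int64(11), np.int64(4)), (np.int64(-7), np.int64(10), np.int64(6)), (np.int64(-6), np.int64(11), np.int64(8)), (np.int64(-6), np.int64(11), np.int64(10))]
283 [(np.int64(-7), np.int64(7), np.int64(-8)), (np.int64(-6), np.int64(9), np.int64(-6)), (np.int64(-6), np.int64(9), np.int64(-4)), (np.int64(-7), np.int64(8), np.int64(-3)), (np.int64(-5), np.int64(11), np.int64(-1)), (np.int64(98), np.int64(199), np.int64(0)), (np.int64(-4), np.int64(13), np.int64(3)), (np.int64(-7)
[... 2307 characters left out ...]
p.int64(0)), (np.int64(116), np.int64(198), np.int64(5)), (np.int64(-1), np.int64(6), np.int64(4)), (np.int64(-1), np.int64(6), np.int64(6)), (np.int64(-1), np.int64(5), np.int64(8)), (np.int64(-1), np.int64(6), np.int64(9))]
301 [(np.int64(0), np.int64(4), np.int64(-8)), (np.int64(1), np.int64(7), np.int64(-6)), (np.int64(1), np.int64(6), np.int64(-4)), (np.int64(0), np.int64(5), np.int64(-3)), (np.int64(120), np.int64(198), np.int64(-4)), (np.int64(120), np.int64(199), np.int64(0)), (np.int64(120), np.int64(198), np.int64(5)), (np.int64(0), np.int64(5), np.int64(4)), (np.int64(1), np.int64(6), np.int64(6)), (np.int64(1), np.int64(6), np.int64(8)), (np.int64(3), np.int64(10), np.int64(10))]
```

The ring is pinched to its stop, level in the tool frame, with its underside about 48 mm below the TCP. Its opening is centred at tool x ≈ -44.5 mm, z ≈ +1 mm. Next I carry it over the white basket.

```bash
python3 go.py .595 .123 .2 -13.3
```

```text
travel [ 0.0275 -0.0104  1.3877] mm 416.3964663572719 rot [-0.0019 -0.0084 -0.0301] time 6.275 [ 0.4894 -0.2798  0.1966] 0.2058128194920976 [ 0.5  0.5 -0.8]
```

Call:
{"fn": "arm_command", "kwargs": {"steps": [{"hand": 0,"travel": [0.003,-0.001,0.08],"rotation": [0,0,-0.006]},{"hand": 0,"travel": [0.003,-0.001,0.14],"rotation": [0,0,-0.006]},{"hand": 0,"travel": [0.003,-0.001,0.17],"rotation": [0,0,-0.006]},{"hand": 0,"travel": [0.003,-0.001,0.17],"rotation": [0,0,-0.006]},{"hand": 0,"travel": [0.003,-0.001,0.17],"rotation": [0,0,-0.006]},{"hand": 0,"travel": [0.003,-0.001,0.17],"rotation": [0,0,0]},{"hand": 0,"travel": [0.003,-0.001,0.17],"rotation": [0,0,0]},{"hand": 0,"travel": [0.003,-0.001,0.15],"rotation": [0,0,0]},{"hand": 0,"travel": [0.003,-0.001,0.1],"rotation": [0,0,0]},{"hand": 0,"travel": [0,0,0.04],"rotation": [0,0,0]},{"hand": 0,"travel": [0,0,0],"rotation": [0,0,0]}]}}

```text
time: 7.65
eef_pos: [0.582, 0.1275, 0.1707]
tcp_rot: [-0.701, 0.101, -0.068, 0.703]
contact_force: [0.1, -1.3, 0.1]
opening: 0.206
```

```bash
cat > spin.py <<'E'
from h import *
import sys
k=sys.argv[1]
im,d,p,E=cam("wrist"); cv2.imwrite(f"pics/w{k}.png",im);P=cloud(d,p,E);Pt=cloud(d,p,np.array(p['tool_from_camera']))
m0=(d>0)&(Pt[...,1]>.005)&(Pt[...,1]<.07)&(abs(Pt[...,2])<.05)&(Pt[...,0]<-.012)&(Pt[...,0]>-.11)
np.savez(f"w{k}.npz",Pt=Pt,m=m0,im=im,P=P)
# head: yellow
hsv=cv2.cvtColor(im,cv2.COLOR_BGR2HSV);y=(hsv[...,0]>18)&(hsv[...,0]<38)&(hsv[...,1]>110)
near=np.hypot(P[...,0]-.552,P[...,1]-.134)<.03
h=near&(P[...,2]>.0775)&(P[...,2]<.086)
c,r=cv2.minEnclosingCircle(P[h][:,:2].astype(np.float32));print('head',h.sum(),(y&near).sum(),np.round(c,4),r,P[h].mean(0).round(4),((P[h].min(0)+P[h].max(0))/2).round(4))
s=ctrl.get_state();print(s['time'],s['eef_pos'].round(4),s['opening'],s['contact_force'].round(1));print(R.from_quat(s['tcp_rot']).as_matrix().round(4))
q=Pt[h];print('head in tool mm',(q.mean(0)*1000).round(1),((q.min(0)+q.max(0))*500).round(1))
E
python3 spin.py 6; python3 go.py .595 .123 .2 -13.3
```

```text
head 1663 1796 [0.5516 0.1352] 0.016013339161872864 [0.551  0.1355 0.0801] [0.5516 0.1353 0.0802]
7.7 [0.5818 0.127  0.1706] 0.20610569600898135 [-0.1 -0.  -1.5]
[[ 0.97   -0.0456  0.2386]
 [-0.2385  0.0081  0.9711]
 [-0.0462 -0.9989 -0.003 ]]
head in tool mm [-27.8  92.1   0.6] [-27.1  92.2   0.6]
travel [ 0.0413 -0.0999 -0.0026] mm 32.43215892568591 rot [ 0.0053 -0.0169 -0.0883] time 7.7 [0.5818 0.127  0.1706] 0.20610569600898135 [-0.1 -0.  -1.5]
```

View pics/w6.png

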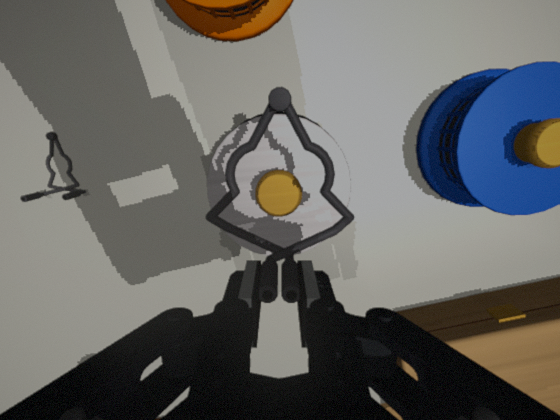

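The white basket's head is seen through the open ring at (278,193), and the orange and blue look-alikes are off to the sides. I level the tool and centre it at z = 0.17.

```bash
python3 go.py .5946 .1238 .165 -13.3
```

```text
travel [0.0448 0.0168 0.    ] mm 14.345478712035789 rot [ 0.0053 -0.0169 -0.0883] time 7.7 [0.5818 0.127  0.1706] 0.20610569600898135 [-0.1 -0.  -1.5]
```

Call:
{"fn": "arm_command", "kwargs": {"steps": [{"hand": 0,"travel": [0.022,0.008,0],"rotation": [0.003,-0.009,-0.045]},{"hand": 0,"travel": [0.022,0.008,0],"rotation": [0.003,-0.009,-0.045]},{"hand": 0,"travel": [0,0,0],"rotation": [0,0,0]},{"hand": 0,"travel": [0,0,0],"rotation": [0,0,0]}]}}

```text
time: 8.2
eef_pos: [0.5951, 0.1201, 0.1647]
tcp_rot: [0.703, -0.082, 0.084, -0.702]
contact_force: [-0.4, -0.2, -1.0]
opening: 0.206
```

```bash
python3 spin.py 7; python3 go.py .5946 .1238 .165 -13.3
```

```text
head 1910 1883 [0.5517 0.1352] 0.015960030257701874 [0.5511 0.1353 0.08  ] [0.5515 0.1353 0.08  ]
8.25 [0.5951 0.1201 0.1648] 0.2042488891891887 [ 0.3  0.5 -0.7]
[[ 9.725e-01  3.700e-03  2.330e-01]
 [-2.329e-01 -1.400e-03  9.725e-01]
 [ 3.900e-03 -1.000e+00 -5.000e-04]]
head in tool mm [-46.6  84.6   4.6] [-46.1  84.6   4.7]
travel [-0.0045 -0.0008  0.0114] mm 3.694353900344982 rot [ 0.0009 -0.0057  0.0075] time 8.25 [0.5951 0.1201 0.1648] 0.2042488891891887 [ 0.3  0.5 -0.7]
```

Call:
{"fn": "arm_command", "kwargs": {"steps": [{"hand": 0,"travel": [-0.004,0.03,0.011],"rotation": [0,-0.005,0.007]},{"hand": 0,"travel": [0,0.04,0],"rotation": [0,0,0]},{"hand": 0,"travel": [0,0.02,0],"rotation": [0,0,0]},{"hand": 0,"travel": [0,0,0],"rotation": [0,0,0]}]}}

```text
time: 8.75
eef_pos: [0.5942, 0.1241, 0.1352]
tcp_rot: [0.703, -0.082, 0.081, -0.702]
contact_force: [0.4, 0.4, -0.4]
opening: 0.205
```

```bash
python3 spin.py 8; python3 go.py .5946 .1238 .109 -13.3
```

```text
head 2528 2555 [0.5517 0.1354] 0.0160006582736969 [0.551  0.1355 0.0801] [0.5515 0.1354 0.0799]
8.8 [0.5943 0.1241 0.1355] 0.21020655386486187 [-0.8  0.2 -1. ]
[[ 9.732e-01 -1.000e-03  2.299e-01]
 [-2.299e-01 -4.000e-04  9.732e-01]
 [-9.000e-04 -1.000e+00 -6.000e-04]]
head in tool mm [-44.5  55.2   1.2] [-43.9  55.4   1. ]
travel [ 0.0012  0.0884 -0.0007] mm 26.520587760206897 rot [ 0.0011  0.0002 -0.0016] time 8.8 [0.5943 0.1241 0.1355] 0.21020655386486187 [-0.8  0.2 -1. ]
```

View pics/w8.png

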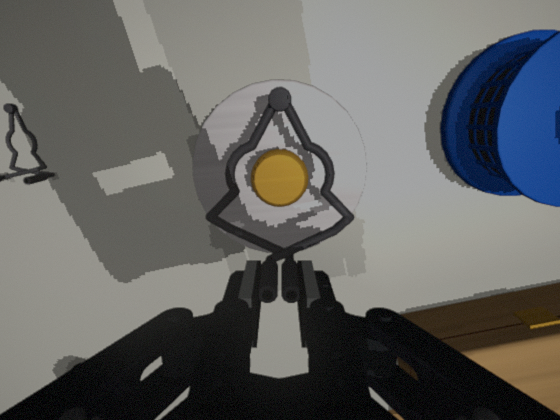

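Well centred (head at 279,178, tool -44, +1 mm). I lower it now.

Call:
{"fn": "arm_command", "kwargs": {"steps": [{"hand": 0,"travel": [0,0.025,0],"rotation": [0,0,0]},{"hand": 0,"travel": [0,0.025,0],"rotation": [0,0,0]},{"hand": 0,"travel": [0,0.02,0],"rotation": [0,0,0]},{"hand": 0,"travel": [0,0.01,0],"rotation": [0,0,0]},{"hand": 0,"travel": [0,0,0],"rotation": [0,0,0]}]}}

```text
time: 9.43
eef_pos: [0.5946, 0.1241, 0.1102]
tcp_rot: [0.703, -0.082, 0.082, -0.702]
contact_force: [-0.8, -0.5, -0.2]
opening: 0.206
```

```bash
python3 spin.py 9; python3 go.py .5946 .1238 .109 -13.3
```

```text
head 3368 3358 [0.5518 0.1353] 0.015965890139341354 [0.551  0.1355 0.0801] [0.5517 0.1354 0.08  ]
9.475 [0.5947 0.1241 0.1104] 0.20435571014684165 [ 0.3  0.1 -1. ]
[[ 9.732e-01  1.000e-04  2.299e-01]
 [-2.299e-01 -4.000e-04  9.732e-01]
 [ 2.000e-04 -1.000e+00 -4.000e-04]]
head in tool mm [-45.1  30.2   1.2] [-44.4  30.2   1.3]
travel [-0.0001  0.0046 -0.0009] mm 1.4113068571299936 rot [0.0007 0.0003 0.0003] time 9.475 [0.5947 0.1241 0.1104] 0.20435571014684165 [ 0.3  0.1 -1. ]
```

View pics/w9.png

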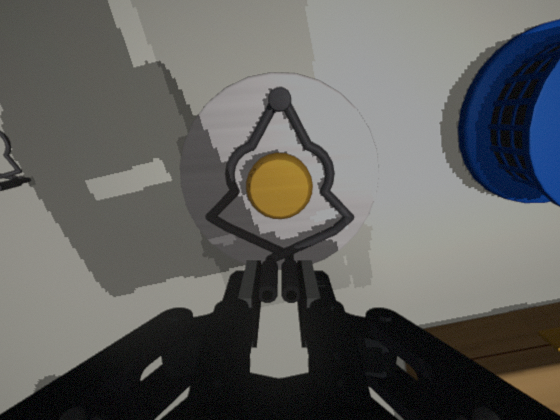

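Call:
{"fn": "arm_command", "kwargs": {"steps": [{"hand": 0,"travel": [0,0.007,0],"rotation": [0,0,0]},{"hand": 0,"travel": [0,0.005,0],"rotation": [0,0,0]}]}}

```text
time: 9.72
eef_pos: [0.5959, 0.1242, 0.1088]
tcp_rot: [0.702, -0.081, 0.083, -0.702]
contact_force: [-3.3, -1.9, 7.1]
opening: 0.204
```

```bash
python3 go.py .5946 .1238 .108 -13.3
```

```text
travel [-0.0038  0.0028 -0.0021] mm 1.5636255652798607 rot [-0.0004  0.0007  0.005 ] time 9.725 [0.5959 0.1242 0.1088] 0.20427763178257563 [-3.3 -1.9  7.1]
```

The ring is on the lid, with 7 N of contact. I open gradually, following down a little as the pads swing back.

Call:
{"fn": "arm_command", "kwargs": {"steps": [{"hand": 0.3,"travel": [-0.003,0.003,0],"rotation": [0,0,0]},{"hand": 0.4,"travel": [0,0.004,0],"rotation": [0,0,0]},{"hand": 0.5,"travel": [0,0.005,0],"rotation": [0,0,0]},{"hand": 0.6,"travel": [0,0.006,0],"rotation": [0,0,0]}], "grip_force": 20}}

```text
time: 10.22
eef_pos: [0.5956, 0.1237, 0.1047]
tcp_rot: [0.703, -0.08, 0.083, -0.702]
contact_force: [-1.2, -0.9, 4.4]
opening: 0.602
```

```bash
python3 spin.py 10; python3 go.py .5946 .1238 .106 -13.3
```

```text
head 3630 3634 [0.5516 0.1353] 0.01596469059586525 [0.551  0.1355 0.0801] [0.5516 0.1354 0.0801]
10.275 [0.5957 0.1237 0.1046] 0.6025466963881474 [-1.1 -1.2  2.2]
[[ 9.733e-01  4.400e-03  2.293e-01]
 [-2.293e-01 -1.900e-03  9.734e-01]
 [ 4.800e-03 -1.000e+00 -8.000e-04]]
head in tool mm [-46.3  24.4   1.2] [-45.5  24.4   1.3]
travel [-0.0037 -0.0047 -0.0005] mm 1.796024872779216 rot [0.0016 0.0015 0.0091] time 10.275 [0.5957 0.1237 0.1046] 0.6025466963881474 [-1.1 -1.2  2.2]
```

View pics/w10.png

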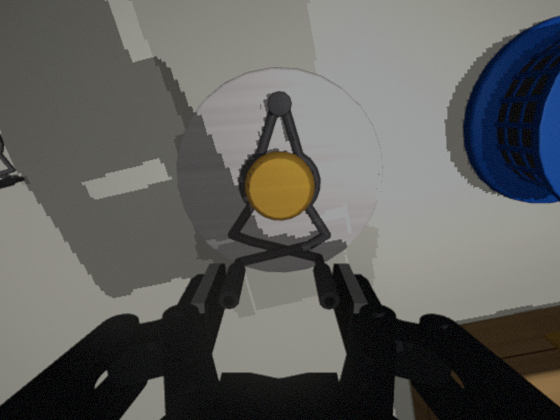

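The ring is contracting under the head, so I open the rest of the way.

Call:
{"fn": "arm_command", "kwargs": {"steps": [{"hand": 0.7,"travel": [-0.003,0.004,0],"rotation": [0,0,0]},{"hand": 0.8,"travel": [0,0.003,0],"rotation": [0,0,0]},{"hand": 1,"travel": [0,0,0],"rotation": [0,0,0]},{"hand": 1,"travel": [0,0,0],"rotation": [0,0,0]},{"hand": 1,"travel": [0,0,0],"rotation": [0,0,0]}]}}

```text
time: 10.9
eef_pos: [0.5943, 0.1243, 0.1006]
tcp_rot: [0.703, -0.08, 0.083, -0.702]
contact_force: [0.0, -0.4, -0.1]
opening: 0.998
```

```bash
python3 spin.py 11; python3 ring.py 11 | head -20
```

```text
head 3789 3793 [0.5518 0.1353] 0.01600673794746399 [0.5509 0.1355 0.0801] [0.5517 0.1354 0.08  ]
10.95 [0.5943 0.1243 0.1007] 1.000232524437396 [ 0.4  0.5 -0.8]
[[ 9.733e-01  3.900e-03  2.294e-01]
 [-2.294e-01 -1.200e-03  9.733e-01]
 [ 4.000e-03 -1.000e+00 -3.000e-04]]
head in tool mm [-44.9  20.4   1. ] [-44.1  20.4   0.8]
30583
[-0.096  -0.0175  0.021  -0.0001  0.0004  0.041   0.0387] 486
[-0.09   -0.0293  0.031  -0.0001  0.0004  0.0409  0.0282] 1509
[-0.084  -0.0357  0.0378 -0.      0.0004  0.0408  0.0263] 2014
[-0.078  -0.0413  0.0429 -0.      0.0003  0.0408  0.0264] 2400
[-0.072  -0.0447  0.0474 -0.0001  0.0003  0.0408  0.032 ] 2429
[-0.066  -0.0479  0.0498 -0.0002  0.0003  0.0408  0.0318] 2565
[-0.06   -0.0499  0.0499 -0.      0.0003  0.0408  0.0188] 2689
[-0.054  -0.05    0.05   -0.      0.0004  0.0405  0.0184] 2730
[-0.048  -0.0499  0.05   -0.      0.0004  0.0405  0.0182] 2583
[-0.042  -0.05    0.05   -0.0001  0.0004  0.0405  0.0181] 2404
[-0.036  -0.05    0.05   -0.0001  0.0003  0.0407  0.0185] 2208
[-0.03   -0.05    0.05   -0.0001  0.0003  0.0409  0.0181] 1875
[-0.024  -0.0481  0.05   -0.0003  0.0002  0.0411  0.0346] 1718
[-0.018  -0.0455  0.048  -0.0003  0.0002  0.0411  0.0325] 1919
[-0.012  -0.0456  0.0477 -0.0003  0.0002  0.0406  0.0051] 1054
11.0 [0.5943 0.1243 0.1007] 0.9991952469594564 [ 0.4 -0.5 -0.3]
[[ 9.733e-01  3.900e-03  2.293e-01]
 [-2.293e-01 -1.300e-03  9.734e-01]
 [ 4.100e-03 -1.000e+00 -4.000e-04]]
```

View pics/w11.png

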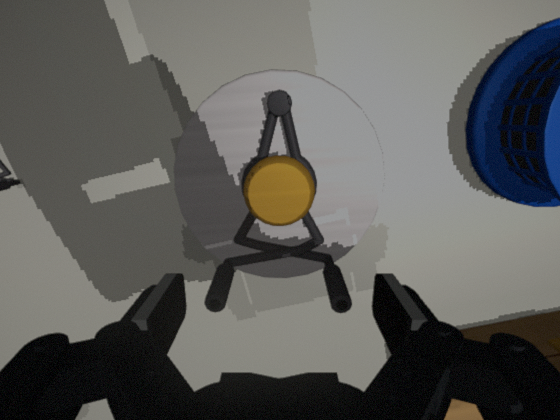

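```bash
cat > hts.py <<'E'
import numpy as np,sys
f=np.load(f"w{sys.argv[1]}.npz");P=f['P']
d=P[...,:2]-[.5518,.1353];a=np.array([.9733,-.2294]);b=np.array([.2294,.9733])
x=d@a;y=d@b;z=P[...,2]
lid=(np.hypot(x,y)<.05)&(abs(y)>.025)&(x<0);print('lid',np.median(z[lid]))
m=(z>.0635)&(z<.12)&(abs(y)<.034)&(x>-.06)&(x<.055)&(np.hypot(x,y)>.0165)
for s in np.arange(-.06,.055,.006):
    k=m&(x>=s)&(x<s+.006)
    if k.sum()>5: print(round(s+.003,3),k.sum(),np.percentile(z[k],[5,25,50,75,95]).round(4),y[k].min().round(4),y[k].max().round(4))
E
python3 hts.py 11; echo; python3 hts.py 10
```

```text
lid 0.05939296638968225
-0.039 253 [0.0696 0.0704 0.0708 0.0713 0.072 ] -0.0053 0.0054
-0.033 348 [0.0645 0.0659 0.0703 0.071  0.0717] -0.0061 0.0061
-0.027 275 [0.064  0.0647 0.0652 0.0657 0.0663] -0.0081 0.0081
-0.021 266 [0.0638 0.0645 0.0652 0.0656 0.0665] -0.0101 0.0101
-0.015 192 [0.064  0.0644 0.0649 0.0655 0.0662] -0.014 0.0131
-0.009 164 [0.0637 0.0644 0.0649 0.0653 0.066 ] -0.0187 0.0182
-0.003 162 [0.0638 0.0644 0.0648 0.0653 0.0658] -0.0203 0.0203
0.003 132 [0.0637 0.0643 0.0648 0.0652 0.0657] -0.0205 0.0201
0.009 96 [0.0636 0.0641 0.0645 0.065  0.0656] -0.0192 0.0192
0.015 177 [0.0636 0.064  0.0645 0.0649 0.0654] -0.0201 0.02
0.021 190 [0.0636 0.064  0.0642 0.0647 0.0653] -0.0234 0.0233
0.027 253 [0.0636 0.064  0.0645 0.0652 0.0671] -0.0267 0.0263
0.033 2158 [0.0642 0.07   0.0999 0.1118 0.1191] -0.0326 0.0323
0.039 2431 [0.0669 0.0781 0.0921 0.1025 0.119 ] -0.0297 0.034
0.045 808 [0.0875 0.1026 0.1035 0.1126 0.1197] -0.0276 0.0272
0.051 360 [0.097  0.1033 0.1107 0.1167 0.1195] -0.0269 0.0265
0.057 71 [0.0929 0.1011 0.1076 0.1138 0.1184] -0.0262 0.0257Traceback (most recent call last):
  File "hts.py", line 2, in <module>
    f=np.load(f"w{sys.argv[1]}.npz");P=f['P']
                                       ~^^^^^
    raise KeyError(f"{key} is not a file in the archive") from None
KeyError: 'P is not a file in the archive'
```

```bash
python3 spin.py 12 >/dev/null; python3 hts.py 12|head -14
```

```text
lid 0.05941120700529176
-0.045 31 [0.0706 0.0713 0.0719 0.0723 0.073 ] -0.0027 0.0032
-0.039 329 [0.0708 0.0716 0.0721 0.0726 0.0731] -0.0049 0.0054
-0.033 342 [0.0651 0.0663 0.0674 0.0717 0.0726] -0.0062 0.0062
-0.027 298 [0.0646 0.0656 0.0662 0.0667 0.0675] -0.0076 0.0077
-0.021 296 [0.0646 0.0654 0.0658 0.0664 0.0671] -0.0091 0.0092
-0.015 219 [0.0643 0.0651 0.0657 0.0662 0.0669] -0.0136 0.0135
-0.009 113 [0.064  0.0648 0.0655 0.0659 0.0666] -0.0171 0.0171
-0.003 82 [0.0637 0.0645 0.0652 0.0657 0.0662] -0.0182 0.0183
0.003 19 [0.0636 0.064  0.0648 0.0653 0.066 ] -0.0179 0.0183
0.015 139 [0.0637 0.0643 0.0648 0.0653 0.066 ] -0.0174 0.0168
0.021 205 [0.0637 0.0641 0.0646 0.065  0.0654] -0.0206 0.0201
0.027 337 [0.0637 0.0642 0.0647 0.0658 0.0685] -0.0228 0.0229
0.033 970 [0.0639 0.0676 0.0693 0.0762 0.0921] -0.0288 0.0277
```

The wire lies about 5–6.5 mm above the lid, so its underside is on the lid to within roughly 1 mm, and it is contracted round the groove. I retreat straight up.

Call:
{"fn": "arm_command", "kwargs": {"steps": [{"hand": 1,"travel": [0,-0.05,0],"rotation": [0,0,0]},{"hand": 1,"travel": [0,-0.1,0],"rotation": [0,0,0]},{"hand": 1,"travel": [0,-0.15,0],"rotation": [0,0,0]},{"hand": 1,"travel": [-0.05,-0.12,0],"rotation": [0,0,0]},{"hand": 1,"travel": [-0.05,0,0],"rotation": [0,0,0]},{"hand": 1,"travel": [0,0,0],"rotation": [0,0,0]},{"hand": 1,"travel": [0,0,0],"rotation": [0,0,0]}]}}

```text
time: 11.92
eef_pos: [0.5638, 0.1314, 0.2337]
tcp_rot: [0.702, -0.079, 0.084, -0.702]
contact_force: [-0.2, 0.2, -0.4]
opening: 1.001
```

```bash
python3 spin.py 13; python3 hts.py 13|head -24
python3 - <<'E'
from h import *
im,d,p,E=cam("scene"); a=cv2.imread("pics/w13.png")
c=cv2.resize(im[190:290,280:410],None,fx=3,fy=3,interpolation=cv2.INTER_CUBIC)
cv2.imwrite("pics/s13.png",np.hstack([cv2.resize(a,(400,300)),c]))
E
```

```text
head 979 1350 [0.5514 0.1352] 0.01602020673453808 [0.5507 0.1355 0.08  ] [0.5513 0.1353 0.0799]
11.975 [0.5636 0.1314 0.2332] 0.9984214858933496 [ 0.2 -0.6 -1.2]
[[ 9.733e-01  5.300e-03  2.296e-01]
 [-2.296e-01 -1.100e-03  9.733e-01]
 [ 5.400e-03 -1.000e+00  1.000e-04]]
head in tool mm [-14.7 153.6   0.9] [-14.3 153.8   0.9]
lid 0.2861634274556581
-0.045 17 [0.0646 0.0682 0.0712 0.0722 0.0726] -0.003 0.0039
-0.039 84 [0.0705 0.0714 0.0718 0.0725 0.0729] -0.0047 0.0056
-0.033 85 [0.065  0.0661 0.0672 0.0714 0.0723] -0.0057 0.0057
-0.027 79 [0.0647 0.0656 0.0662 0.0667 0.0676] -0.0076 0.0075
-0.021 70 [0.0644 0.0651 0.0658 0.0664 0.067 ] -0.0094 0.0093
-0.015 65 [0.0642 0.0648 0.0655 0.0661 0.0669] -0.014 0.0139
-0.009 34 [0.0639 0.0648 0.0651 0.0656 0.067 ] -0.0168 0.0167
-0.003 26 [0.0642 0.0646 0.0651 0.0658 0.0664] -0.0178 0.0177
0.003 18 [0.0636 0.0642 0.065  0.0656 0.0659] -0.0179 0.0178
0.015 52 [0.0638 0.0643 0.0647 0.0653 0.0657] -0.0172 0.0171
0.021 58 [0.0636 0.064  0.0645 0.0649 0.0654] -0.0201 0.02
0.027 101 [0.0637 0.0643 0.0647 0.0658 0.0688] -0.0231 0.022
0.033 291 [0.064  0.0679 0.0694 0.079  0.0945] -0.0283 0.0275
0.039 395 [0.0641 0.0699 0.0922 0.1026 0.1041] -0.0304 0.0296
0.045 37 [0.1021 0.1026 0.1029 0.1034 0.1037] -0.0298 0.0287
```

View pics/s13.png

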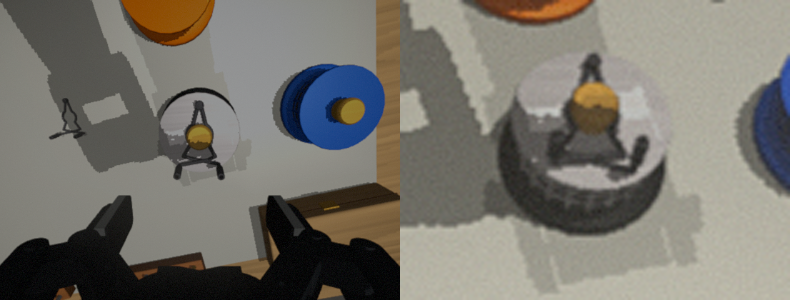

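```bash
python3 -c "
from plant import ctrl
print(ctrl.sign_off())"
```

```text
the job is handed in; nothing more can be done
None
```

The larger spring ring now sits in the groove of the white basket's spindle, and I handed the job in at about 12 s of the 43 s allowed. I pinched its eyes, lowered it over the head until it touched the lid (about 7 N), and let it contract.

**Last checks, after backing off 13 cm:**
- **Fit:** The ring measures about 35.8 mm across its outside at the bore, which gives a bore of about 26–27 mm. That matches the 27 mm groove, under the 32 mm head.
- **Eyes:** The eye tops are 44 mm above the lid, as they should be with the ring lying flat.
- **Contact:** The gripper is fully open, well clear of the basket, and reads no force beyond noise.
- **Other things:** The smaller ring and the blue and orange look-alike baskets were not touched.

**One small deviation:** the coil end reads about 1–1.5 mm higher than the eye end, a tilt of roughly 1.5°. I left it because the ring is well inside the 13 mm high groove.

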